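Bed down a pot lid in the screw press until the red tab pops

ROBOT

A 6-joint arm with a two-finger parallel gripper is mounted at the origin on a cart in front of the work surface, level with it; the furniture and walls round the work are solid. World frame = base frame: x ahead of the robot, y to its left, z up, the work surface at z = 0. Lengths are in m, angles in rad, forces in N, time in s.
With the tool pointing down it reaches from about 0.275 to 0.975 m from the base axis. Payload 8.4 kg.
Tool frame: the origin (TCP) lies between the finger pads; the fingertips stand 17 mm ahead of it and the grasp point (between the pads) lies 2 mm behind it (arm.tip_extent is the distance from the TCP to the fingertips, in m); z points along the fingers, y is the line along which they close (so a half turn about z gives the same grasp; the last joint's range is limited). The gripper opens to 92 mm and grips with 3 to 60 N. Pads are 20 mm wide; open, the fingers measure 128 mm over their backs; the gripper's body (75 mm by 189 mm) begins 69 mm behind the grasp point.
Start: joints at [1.344, 0.353, 1.633, -0, 1.155, -0.002], TCP at [0.139, 0.609, 0.232] pointing down, gripper open.
Joint ranges: [-2.63, 2.63], [-0.92, 2.1], [0.06, 2.66], [-1.3, 4.44], [0, 2.69], [-3.02, 3.02]. Speed limits (rad/s): [2.22, 2.22, 2.79, 3.14, 3.14, 3.14].

INTERFACE

Orientations are given as a unit quaternion [w, x, y, z].
In Python, from plant import arm gives the robot as it stands. Calls block until the motion is done:
- arm.goto(position, orientation): joint-space move of the TCP to a pose.
- arm.move_linear(position, orientation=None, feed=0.15, force_limit=None): straight line of the TCP; orientation=None keeps the orientation; feed is the mean speed in m/s. With force_limit (N) it stops when the force on the tool has changed by that much, and returns True; else False.
- arm.move_j(angles): joint-space move.
- arm.command_gripper(opening, f_grip=None): finger opening in m; f_grip is the grip in N (None keeps the last); returns when the fingers have stopped.
- arm.sleep(seconds).
- arm.solve_ik(position, orientation): joint angles nearest the present ones, or None.
- arm.snapshot(name): name is "side" or "top"; returns (picture, depth): 384x512x3 uint8, red, green, blue; 384x512 float32, m along the optical axis (not along the pixel's ray), 0 where there is no reading.
- arm.camera_params(name): a dict with "fovy" (degrees; the focal length in pixels is half the picture's height over the tangent of half this angle, whatever the lens; pixels are square), "cx", "cy" (the principal point, pixels), "k1" (the pictures are not rectified: a ray, as slopes to the right and down, at radius r is drawn at 1 + k1 r^2 times it, then the intrinsics apply), "origin" and "rotation" of the camera in the world. Camera axes: x right, y down, z forward; pixel columns grow to the right and rows downward; lengths in m; the calibration is good to about 2 mm. A picture is of the moment at which its call begins. camera_params takes no time and is no camera call.
A pose or a line that the arm cannot do raises arm.MotionError and nothing moves.
- arm.hand_in(): hands the job in; it is judged then, once.
Readings, each from a call of its own:
- arm.read_time_s(): time.
- arm.read_q(): joint angles.
- arm.read_dq(): joint speeds.
- arm.read_effort(): joint torques, N m.
- arm.read_ee_pos(): TCP position.
- arm.read_orientation(): TCP orientation.
- arm.read_wrist_force(): force on the tool from outside, world axes, zero at the start.
- arm.read_wrist_torque(): the same for the moment, N m.
- arm.read_opening(): finger opening in m.
- arm.read_grasp_force(): force on a finger pad.
Only numpy, scipy, OpenCV 4.12 (cv2) and the standard library are available. Lean on these libraries where they do the work, as an engineer would, in place of code of your own. Each camera call takes 0.05 s, during which the arm holds its last target. There are 200 camera calls.

TASK

Stand the white pot with the black lid upright in the blue ring of the lid press's tray and let go of it, then slide the tray fully home under the screw. Then turn the T-knob clockwise until the red indicator tab pops out of the press head, stop there without over-tightening, and leave the pot clamped; leave the mustard pot and the paper roll where they are.

Things in the scene. Friction and masses are not known exactly. Their poses are not given: they have to be found in the camera images.
- pepper_pot: White pot with a push-on black lid, the pot to be clamped: 55 mm across the lid, 62 mm tall, about 50 mm wide where fingers grip, slightly narrower at the foot, 70 g. Origin at the centre of its underside, z up. It stands free on the worktop left or right of the press; the red-lidded mustard pot stands on the other side.
- mustard_pot: Bystander: white pot with a red lid, 61 mm across, 48 mm tall, loose. Origin at the centre of its underside. Leave it alone.
- till_roll_1: Bystander: white paper roll standing on end, 64 mm across, 57 mm tall, loose. Origin at the centre of its underside. Leave it alone. To the right of it, beyond y = -0.5 m, stands a fixed glass counter screen; keep the arm above it (0.35 m) there.
- lid_press: Frame of the screw press, fixed to the worktop. Origin on the screw axis at worktop level; z up, -x is its open front, towards the robot. Base plate 200 x 130 x 8 mm from x = -155 to +45 mm; two 16 mm columns at y = +-56 mm; cross beam 30 mm deep (x), 136 mm wide (y), top at z = 160 mm.
- tray (a joint): White tray that slides along the press's x axis, m: 0 = fully home against the rear stop, seat under the screw; grows to 0.10 as it comes out to the front. Starts 0.09 to 0.10 out. It drags with about 2 N.
- tray_seat (a point): Centre of the tray floor inside the blue ring, 14 mm above the worktop; moves with the tray. The ring is 71 mm outside, 61 mm clear inside and stands 8 mm above the tray floor.
- tray_post (a point): Grip point of the upright black post on the tray's front end: 16 mm diameter, from z = 14 to 60 mm; this point is on its axis at z = 45 mm, 90 mm in front (-x of the press) of the seat. Its x, y and z axes are parallel to the press's.
- knob (a joint): Turn of the T-knob, rad, 0 to 6; grows clockwise seen from above, which tightens: the head goes down 4.8 mm per rad. Starts between 0.5 and 1. It stays where it is left, also under load; it takes 0.15 N m to turn when free and about 0.06 N m more at the set force. Tightening takes 1.5 to 4 rad in all, so several grasps.
- knob_grip (a point): Grip point of the T-knob, on the screw axis at z = 192 mm. The knob's bar is 58 mm long, 14 mm thick and 30 mm high (z = 176 to 206 mm); this point's x axis lies along the bar and turns with it, so fingers close along its y axis. The knob does not go down as it turns.
- tab (a joint): Red indicator tab in the front face of the press head, 18 mm wide and 9 mm high, m: 0 = flush (at most about 1 mm proud), 0.012 = popped out to the front. It snaps out at about 11 N of clamp force; over-tight begins where the pot bears on the tray with 18 N, some 0.45 rad of knob turn later.
- head_front (a point): Middle of the grey press head's front face, where the tab is; goes down with the screw. Under the head is a sprung round pad (42 mm) that starts 3 to 13 mm above the lid of a pot on the home tray; its height is not reported and varies, so the knob angle where it meets the lid is unknown beforehand. From there the clamp force builds by 14 N per rad of knob turn (3 N per mm).
Mind the look-alikes: they are no part of the job. What is shaped like the pepper_pot but purple is not meant.

How it is judged:
By the outcome, as a careful person would: the job done as asked, in the order asked, and still so for the second after the job is handed in, with the robot touching nothing.
It also fails if it takes over 72 s, if anything falls off the work surface, if the arm or the gripper's body presses on something with over 40 N, if the wrist force passes 120 N, or if a joint passes its speed limit or range.

## Working session

There is one attempt and no reset: what is moved stays moved. The work goes in short steps, each a Python script; the robot and the scene stay as the last script left them, time stands still between calls to the robot, and variables do not carry over. Pictures are saved under pics/ and viewed, at most 10 in all, crops included, and the job is handed in when it is done.

```bash
mkdir -p pics
cat > h.py <<'E'
import numpy as np, cv2
from plant import arm
def snap(n,f=None):
    p,d=arm.snapshot(n); 
    if f: cv2.imwrite('pics/'+f,p[:,:,::-1])
    return p,d
def cam(n):
    c=arm.camera_params(n); f=192/np.tan(np.radians(c['fovy'])/2)
    K=np.array([[f,0,c['cx']],[0,f,c['cy']],[0,0,1.]]); return K,c['k1'],np.array(c['origin']),np.array(c['rotation']).reshape(3,3)
def slopes(n,uv):
    K,k1,o,R=cam(n); uv=np.asarray(uv,float).reshape(-1,1,2)
    return cv2.undistortPointsIter(uv,K,np.array([k1,0,0,0.]),None,None,(3,50,1e-9)).reshape(-1,2)
def ray(n,uv):
    K,k1,o,R=cam(n); s=slopes(n,uv); return o,np.c_[s,np.ones(len(s))]@R.T
def onplane(n,uv,z):
    o,d=ray(n,uv); return o+d*((z-o[2])/d[:,2])[:,None]
def cloud(n,uv,depth):
    K,k1,o,R=cam(n); s=slopes(n,uv); uv=np.asarray(uv,int).reshape(-1,2); z=depth[uv[:,1],uv[:,0]]
    return o+(np.c_[s,np.ones(len(s))]*z[:,None])@R.T
def proj(n,P):
    K,k1,o,R=cam(n); p=(np.asarray(P)-o)@R; s=p[:,:2]/p[:,2:]; s=s*(1+k1*(s**2).sum(1,keepdims=True)); return s*K[0,0]+K[:2,2]
E
python3 - <<'E'
from h import *
a,_=snap('side','s0.png');b,_=snap('top','t0.png')
for n in('side','top'): print(n,arm.camera_params(n))
E
```

```text
side {'fovy': 53.34389352033093, 'cx': 252.57392916277783, 'cy': 185.32696059287727, 'k1': 0.039787608999121475, 'origin': array([0.47573148, 1.01891659, 0.6265889 ]), 'rotation': array([ 0.02388913, -0.03074877,  0.84632408, -0.53124324])}
top {'fovy': 56.12723292222714, 'cx': 258.90239449674334, 'cy': 187.48566080667544, 'k1': -0.06734650733549112, 'origin': array([0.39013582, 0.01106836, 1.18040653]), 'rotation': array([-0.05482884,  0.71437568, -0.69453809,  0.06540665])}
```

```bash
sed -i "s/np.array(c\['rotation'\]).reshape(3,3)/Rot.from_quat(np.roll(c['rotation'],-1)).as_matrix()/; 1a from scipy.spatial.transform import Rotation as Rot" h.py; python3 -c "
from h import *
print(proj('top',[[.5,0,0]]),proj('side',[[.5,0,0]]),onplane('top',proj('top',[[.5,.1,0]]),0))"
```

```text
[[256.94903375 215.44617995]] [[271.73627398 224.52169311]] [[0.5 0.1 0. ]]
```

View pics/t0.png

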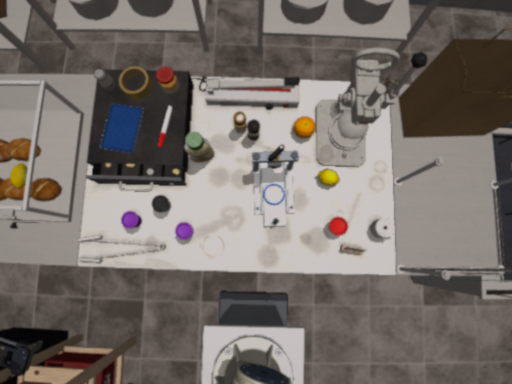

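View pics/s0.png

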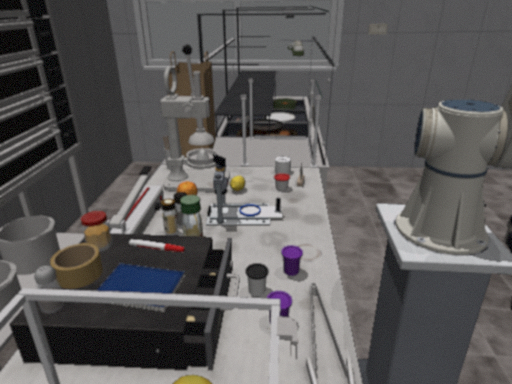

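Run:
```python
from h import *
t,td=snap('top');s,sd=snap('side')
c=cv2.resize(t[120:250,110:310],None,fx=3.5,fy=3.5,interpolation=cv2.INTER_CUBIC)
c2=cv2.resize(s[140:320,170:310],None,fx=3.1,fy=3.1,interpolation=cv2.INTER_CUBIC)
cv2.imwrite('pics/c1.png',c[:,:,::-1]);cv2.imwrite('pics/c2.png',c2[:,:,::-1])
def blobs(n,img,m,z,box,amin=8):
    m=m.astype(np.uint8);x0,y0,x1,y1=box;k=np.zeros_like(m);k[y0:y1,x0:x1]=m[y0:y1,x0:x1]
    N,l,st,ce=cv2.connectedComponentsWithStats(k)
    for i in range(1,N):
        if st[i,4]>=amin:
            r=cv2.minAreaRect(np.argwhere(l==i)[:,::-1].astype(np.float32))
            print(n,st[i],ce[i].round(1),onplane(n,ce[i],z)[0].round(4),'rect',np.round(r[0],1),np.round(r[1],1),round(r[2],1))
dark=t.max(2)<60
print('lid');blobs('top',t,dark,.062,(145,190,178,218))
print('knob');blobs('top',t,dark,.206,(240,140,310,175))
print('post');blobs('top',t,dark,.060,(262,210,290,235),3)
hsv=cv2.cvtColor(t,cv2.COLOR_RGB2HSV)
print('ring');blobs('top',t,(hsv[...,0]>100)&(hsv[...,0]<130)&(hsv[...,1]>90),.022,(250,175,300,215))
for u,v in [(161,204),(184,231),(283,155),(274,195),(276,221),(265,160),(289,160),(273,204)]:
    print((u,v),cloud('top',[[u,v]],td)[0].round(3))
for u,v in [(257,270),(277,206)]: print('side',(u,v),cloud('side',[[u,v]],sd)[0].round(3))
```

```text
lid
top [153 196  16  16 192] [160.4 203.6] [0.5224 0.3036 0.062 ] rect [160.4 203.4] [14.7 15.1] 78.7
knob
top [268 148  15  14  86] [274.5 154.7] [ 0.652  -0.0425  0.206 ] rect [274.3 154.4] [ 6.1 18.1] 37.9
top [288 161   5   8  20] [290.  164.6] [ 0.625  -0.0859  0.206 ] rect [290.  164.5] [2.2 8. ] 26.6
top [254 163   4   7  22] [255.6 166. ] [0.6179 0.0094 0.206 ] rect [255.5 166. ] [6. 3.] 90.0
post
top [274 220   3   3   6] [274.8 221.2] [ 0.4781 -0.0556  0.06  ] rect [274.8 221.3] [1.4 2.1] 45.0
ring
top [266 200   9   5  10] [269.9 202.5] [ 0.5412 -0.0406  0.022 ] rect [269.7 202.6] [8.9 1.3] 26.6
(161, 204) [0.522 0.303 0.057]
(184, 231) [0.44  0.225 0.057]
(283, 155) [ 0.665 -0.07   0.158]
(274, 195) [ 0.568 -0.054  0.012]
(276, 221) [ 0.479 -0.059  0.057]
(265, 160) [ 0.648 -0.018  0.159]
(289, 160) [ 0.651 -0.088  0.155]
(273, 204) [ 0.536 -0.051  0.023]
side (257, 270) [0.526 0.3   0.059]
side (277, 206) [ 0.485 -0.051  0.038]
```

View pics/c1.png

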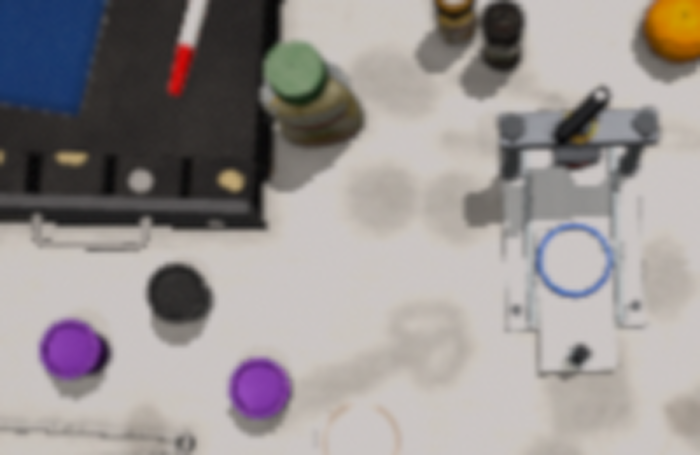

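View pics/c2.png

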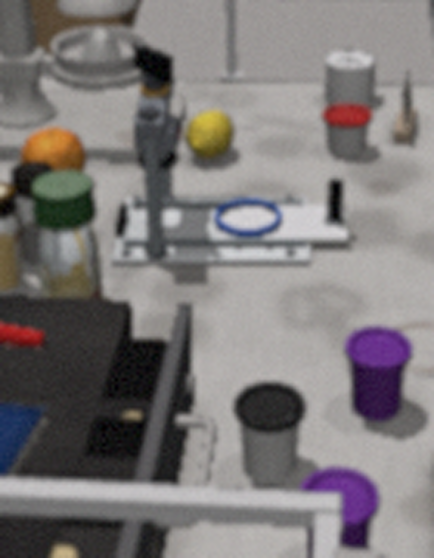

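The top view shows these candidates: black lid at (161,204), and purple pots at (131,219) and (184,231). The crops show that only (161,204) has a black lid on a white body, so that is the pepper pot. The press ring is at about (274,194), the post at (275,221) and the knob at (278,152). The mustard pot is at (338,226).

Run:
```python
from h import *
t,td=snap('top');s,sd=snap('side')
print('pot side',onplane('side',[[257.1,271.3]],.062).round(4))
r=t.astype(int)
def bl(img): 
    i=img.astype(int); return (i[...,2]-i[...,0]>25)
def ringfit(n,img,box):
    x0,y0,x1,y1=box; m=bl(img)[y0:y1,x0:x1]; p=np.argwhere(m)[:,::-1]+[x0,y0]
    P=onplane(n,p,.022)[:,:2]; A=np.c_[2*P,np.ones(len(P))]; sol=np.linalg.lstsq(A,(P**2).sum(1),rcond=None)[0]
    print(n,len(p),'ring',sol[:2].round(4),'r',np.sqrt(sol[2]+sol[:2]@sol[:2]).round(4))
ringfit('top',t,(255,178,295,212)); ringfit('side',s,(236,196,266,222))
print('post top',onplane('top',[[275.1,221.1]],.06).round(4),'side',onplane('side',[[278,199]],.06).round(4))
print('colmn tops',onplane('top',[[256.3,156],[294.3,154.9]],.16).round(4))
print('knob ends',onplane('top',[[270.5,158.5],[281.8,147.3]],.206).round(4))
print('knob side top',onplane('side',[[219,156]],.206).round(4))
# base plate front corners
print('plate corners',onplane('top',[[110+505/3.5,120+328/3.5],[110+645/3.5,120+326/3.5]],.008).round(4))
print('case',cloud('top',[[150,184],[150,186],[150,190],[120,189],[180,184],[198,145],[184,150]],td).round(3))
```

```text
pot side [[0.5248 0.3084 0.062 ]]
top 134 ring [ 0.5701 -0.0524] r 0.0327
side 121 ring [ 0.5731 -0.0516] r 0.034
post top [[ 0.4784 -0.0564  0.06  ]] side [[ 0.4828 -0.0574  0.06  ]]
colmn tops [[ 0.6588  0.0082  0.16  ]
 [ 0.6657 -0.103   0.16  ]]
knob ends [[ 0.6407 -0.0314  0.206 ]
 [ 0.6741 -0.0625  0.206 ]]
knob side top [[ 0.6634 -0.047   0.206 ]]
plate corners [[ 0.5047  0.0089  0.008 ]
 [ 0.5102 -0.1219  0.008 ]]
case [[0.583 0.34  0.068]
 [0.576 0.338 0.07 ]
 [0.563 0.338 0.068]
 [0.564 0.433 0.07 ]
 [0.591 0.251 0.038]
 [0.681 0.177 0.18 ]
 [0.69  0.235 0.088]]
```

```bash
cat >> h.py <<'E'
def ori(phi):  # tool down, closing axis at world yaw phi
    y=np.array([np.cos(phi),np.sin(phi),0]);z=np.array([0,0,-1.]);x=np.cross(y,z)
    return np.roll(Rot.from_matrix(np.c_[x,y,z]).as_quat(),1)
def best(p,phi):
    c=[(abs(q[5]),k) for k in (phi,phi+np.pi) if (q:=arm.solve_ik(p,ori(k))) is not None]
    return ori(min(c)[1])
E
python3 - <<'E'
from h import *
p=np.array([.5235,.305,.18]); o=best(p,np.pi/2)
print(arm.read_time_s(),arm.solve_ik(p,o))
arm.goto(p,o); snap('top','t1.png')
print(arm.move_linear([.5235,.305,.032],feed=.12,force_limit=12))
arm.command_gripper(.03,f_grip=15)
print(arm.read_opening(),arm.read_grasp_force(),arm.read_time_s(),arm.read_ee_pos())
E
```

```text
0.3 [ 5.25064031e-01  3.76126903e-01  1.72373558e+00 -4.44089210e-16
  1.04173017e+00 -1.04573230e+00]
False
0.049551287319133 15.000063842599047 4.2417 [0.52352051 0.30500739 0.03203466]
```

View pics/t1.png

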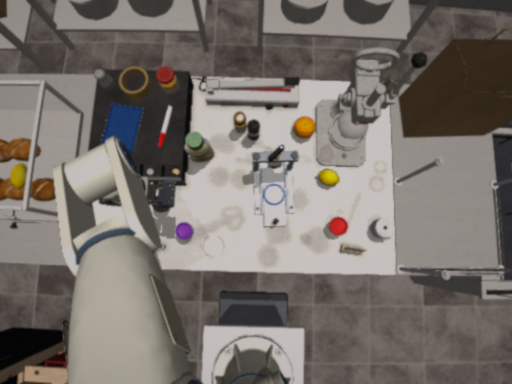

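Run:
```python
from h import *
arm.move_linear([.5235,.305,.17],feed=.2)
p=np.array([.5715,-.052,.17]); o=best(p,np.pi/2+.052)
arm.goto(p,o)
arm.move_linear([.5715,-.052,.075],feed=.15)
snap('side','s2.png')
print(arm.move_linear([.5715,-.052,.0465],feed=.05,force_limit=6),arm.read_ee_pos(),arm.read_wrist_force(),arm.read_opening())
s,_=snap('side')
cv2.imwrite('pics/s2b.png',cv2.resize(np.hstack([cv2.imread('pics/s2.png')[:,:,::-1][130:250,180:310],s[130:250,180:310]]),None,fx=3,fy=3,interpolation=cv2.INTER_CUBIC)[:,:,::-1])
print(arm.read_time_s())
```

```text
True [ 0.57086267 -0.05201999  0.04583816] [ 0.02496817 -0.43321562  5.96410152] 0.049445694573486604
8.6667
```

View pics/s2b.png

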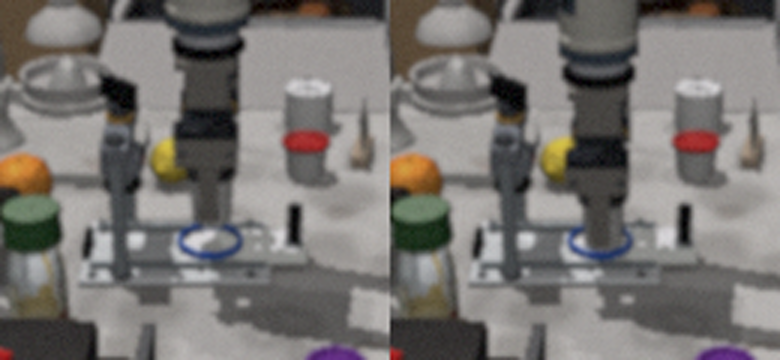

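The crop shows the pot's foot inside the blue ring, crop (600,240). Contact came at floor height, 8 mm below the ring rim. I'll release it now.

Run:
```python
from h import *
arm.command_gripper(.09)
arm.move_linear([.5715,-.052,.17],feed=.2)
u=np.array([np.cos(.052),np.sin(.052),0])
post=np.array([.4815,-.0567,0]); st=post-u*.045
st[2]=.15; o=best(st,np.pi/2+.052)
arm.goto(st,o); arm.command_gripper(0.0)
t,d=snap('top'); s,_=snap('side')
cv2.imwrite('pics/c3.png',np.hstack([cv2.resize(t[130:250,220:330],None,fx=3.4,fy=3.4,interpolation=2),cv2.resize(s[130:250,180:290],None,fx=3.4,fy=3.4,interpolation=2)])[:,:,::-1])
b=t.max(2)<60; m=np.zeros_like(b); m[180:212,258:292]=b[180:212,258:292]; c=np.argwhere(m)[:,::-1].mean(0)
print(m.sum(),c,onplane('top',c,.076),arm.read_time_s(),arm.read_opening())
```

```text
167 [274.46706587 192.05988024] [[ 0.56723987 -0.05170697  0.076     ]] 12.2167 0.0007888565509631197
```

View pics/c3.png

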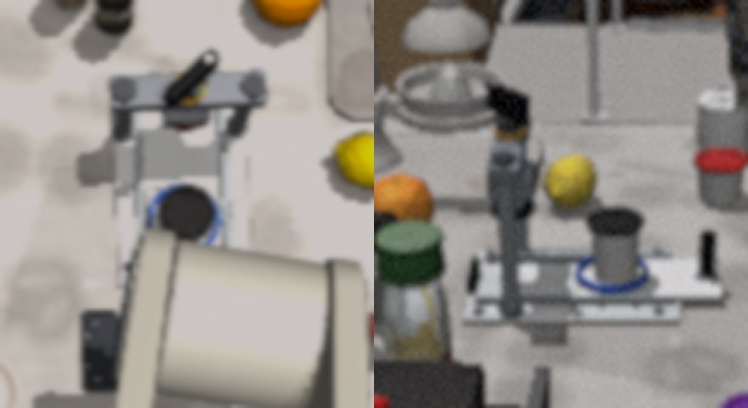

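Run:
```python
from h import *
u=np.array([np.cos(.052),np.sin(.052),0])
st=np.array([.4815,-.0567,0])-u*.045+[0,0,.048]
print(arm.move_linear(st,feed=.2,force_limit=15))
arm.command_gripper(0)
r=arm.move_linear(st+u*.15,feed=.05,force_limit=12)
e=arm.read_ee_pos();print(r,e,(e-st)@u,arm.read_wrist_force(),arm.read_time_s())
arm.sleep(.1);print(arm.read_ee_pos(),arm.read_wrist_force())
```

```text
False
True [ 0.55522559 -0.05272712  0.04736032] 0.11883243212505504 [-0.18849077 -0.6685207  -0.47941931] 15.2083
[ 0.55508785 -0.05265158  0.04721432] [-0.81018447 -0.30097488  0.6046198 ]
```

Run:
```python
from h import *
u=np.array([np.cos(.052),np.sin(.052),0])
e=arm.read_ee_pos()
r=arm.move_linear(e+u*.02,feed=.03,force_limit=15)
e2=arm.read_ee_pos();print(r,(e2-e)@u,arm.read_wrist_force())
arm.move_linear(e2-u*.05,feed=.2); arm.move_linear(e2-u*.05+[0,0,.2],feed=.25)
st=e2-u*.15+[0,.0,.2]
t,d=snap('top'); s,_=snap('side')
cv2.imwrite('pics/c4.png',np.hstack([cv2.resize(t[130:250,220:330],None,fx=3.4,fy=3.4,interpolation=2),cv2.resize(s[130:250,180:290],None,fx=3.4,fy=3.4,interpolation=2)])[:,:,::-1])
print(arm.read_time_s())
a=np.array([.663,-.047,.25])
for k in np.arange(-np.pi,np.pi,.3):
    q=arm.solve_ik(a,ori(k)); print(round(k,2),None if q is None else np.round(q,2))
```

```text
True 6.0947384619528146e-05 [0.65604062 0.24359926 0.23132791]
17.0833
-3.14 None
-2.84 [-0.07  0.4   1.52 -0.    1.22  2.77]
-2.54 [-0.07  0.4   1.52 -0.    1.22  2.47]
-2.24 [-0.07  0.4   1.52 -0.    1.22  2.17]
-1.94 [-0.07  0.4   1.52 -0.    1.22  1.87]
-1.64 [-0.07  0.4   1.52 -0.    1.22  1.57]
-1.34 [-0.07  0.4   1.52 -0.    1.22  1.27]
-1.04 [-0.07  0.4   1.52 -0.    1.22  0.97]
-0.74 [-0.07  0.4   1.52 -0.    1.22  0.67]
-0.44 [-0.07  0.4   1.52 -0.    1.22  0.37]
-0.14 [-0.07  0.4   1.52 -0.    1.22  0.07]
0.16 [-0.07  0.4   1.52 -0.    1.22 -0.23]
0.46 [-0.07  0.4   1.52 -0.    1.22 -0.53]
0.76 [-0.07  0.4   1.52 -0.    1.22 -0.83]
1.06 [-0.07  0.4   1.52 -0.    1.22 -1.13]
1.36 [-0.07  0.4   1.52 -0.    1.22 -1.43]
1.66 [-0.07  0.4   1.52 -0.    1.22 -1.73]
1.96 [-0.07  0.4   1.52 -0.    1.22 -2.03]
2.26 [-0.07  0.4   1.52 -0.    1.22 -2.33]
2.56 [-0.07  0.4   1.52 -0.    1.22 -2.63]
2.86 [-0.07  0.4   1.52 -0.    1.22 -2.93]
```

View pics/c4.png

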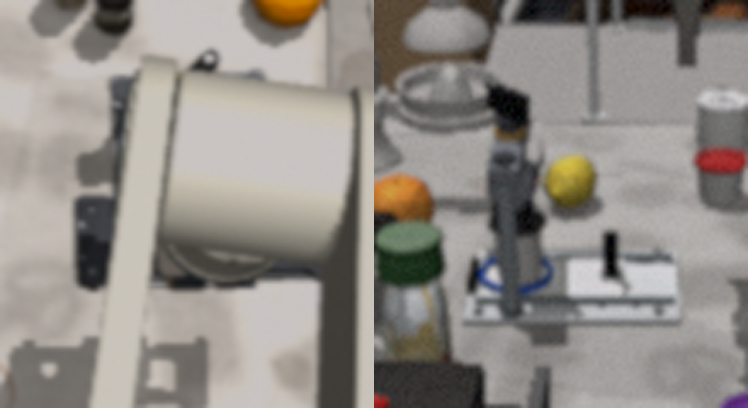

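```bash
cat >> h.py <<'E'
def red():
    s,_=snap('side'); x0,y0=proj('side',[[.64,-.047,.12]])[0].astype(int)
    i=s.astype(int)[y0-18:y0+18,x0-14:x0+22]
    m=(i[...,0]-np.maximum(i[...,1],i[...,2])>35); return int(m.sum()), (np.argwhere(m)[:,::-1].mean(0)+[x0-14,y0-18]).round(1) if m.any() else None, s
E
python3 - <<'E'
from h import *
phi=-.75+np.pi/2; a=np.array([.662,-.047,.28])
arm.command_gripper(.06)
arm.goto(a,ori(phi)); print(red()[:2])
a[2]=.192; print(arm.move_linear(a,feed=.12,force_limit=10))
w0=arm.read_wrist_force()
arm.command_gripper(.0,f_grip=30)
print(arm.read_opening(),arm.read_grasp_force(),w0,arm.read_wrist_force(),arm.read_wrist_torque(),arm.read_ee_pos(),arm.read_time_s())
s=red();print(s[:2],proj('side',[[.64,-.047,.12]]),arm.read_q().round(3))
cv2.imwrite('pics/c5.png',cv2.resize(s[2][130:230,190:290],None,fx=5,fy=5,interpolation=2)[:,:,::-1])
E
```

```text
(0, None)
False
0.021374979406940976 30.000117123126984 [-0.2199427   0.08659946  0.30538691] [2.78597375 3.15612839 0.64902784] [ 0.52416891 -0.42604136 -0.01695835] [ 0.66247582 -0.04662086  0.19221673] 21.6583
(0, None) [[227.719532   181.99490752]] [-7.300e-02  4.490e-01  1.581e+00  1.000e-03  1.111e+00 -8.940e-01]
```

View pics/c5.png

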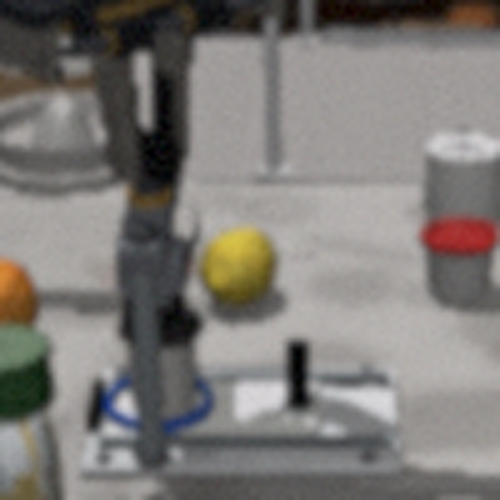

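Fingers stopped at 21 mm rather than 14 mm, so the grip is cocked. The bar's side face biased my yaw estimate, and the bar probably lies further clockwise. I'll open, rotate and regrip.

Run:
```python
from h import *
phi=-.75+np.pi/2; a=np.array([.662,-.047,.192])
for d in (.2,.4):
    arm.command_gripper(.045)
    arm.move_linear(a,ori(phi-d),feed=.1)
    arm.command_gripper(.0,f_grip=30)
    print(d,arm.read_opening(),arm.read_wrist_force().round(2),arm.read_wrist_torque().round(3),arm.read_ee_pos().round(4),arm.read_q()[5],arm.read_time_s())
    if arm.read_opening()<.0155: break
```

```text
0.2 0.021508431077107804 [ 3.17  3.23 -1.83] [ 0.476 -0.703  0.052] [ 0.6626 -0.0466  0.1921] -0.6944147509651125 23.075
0.4 0.0214729730596809 [ 4.22  2.2  -1.86] [ 0.358 -0.82   0.126] [ 0.6628 -0.0467  0.1921] -0.4945430075539755 24.4333
```

Opening stays at 21.5 mm at every angle, so the tips are catching the brass hub under the bar. I'll grip 8 mm higher.

Run:
```python
from h import *
phi=-.75+np.pi/2; a=np.array([.662,-.047,.199])
arm.command_gripper(.045)
arm.move_linear(a,feed=.1)
for d in (.3,):
    arm.move_linear(a,ori(phi-d),feed=.1)
    arm.command_gripper(.0,f_grip=30)
    print(d,arm.read_opening(),arm.read_wrist_force().round(2),arm.read_wrist_torque().round(3),arm.read_ee_pos().round(4),arm.read_q()[5],arm.read_time_s())
```

```text
0.3 0.014201628218740507 [ 3.77  0.26 -3.49] [ 0.112 -0.806  0.157] [ 0.663  -0.0468  0.199 ] -0.5936707325137226 26.0417
```

```bash
sed -i 's/y0-18:y0+18/y0-18:y0+28/; s/>35/>30/' h.py
cat > turn.py <<'E'
from h import *
def turn(n,step=.1,stop=2):
    q=np.array(arm.solve_ik(np.r_[.663,-.047,.199],arm.read_orientation()))
    for i in range(n):
        q[5]+=step
        if q[5]>2.98: print('limit');break
        arm.move_j(q)
        r=red(); print(round(q[5],2),r[:2],arm.read_wrist_torque()[2].round(3),arm.read_wrist_force().round(1),round(arm.read_opening()*1e3,1),arm.read_time_s())
        if r[0]>=stop: break
    cv2.imwrite('pics/last.png',cv2.resize(r[2][130:230,190:290],None,fx=5,fy=5,interpolation=2)[:,:,::-1])
E
python3 -c "
from turn import *
print(red()[:2]); turn(12)"
```

```text
(0, None)
-0.49 (0, None) 0.058 [ 1.4  0.6 -1.4] 13.6 26.3917
-0.39 (0, None) -0.116 [ 3.2  0.4 -1.6] 14.0 26.6917
-0.29 (0, None) -0.13 [ 3.4  0.7 -2.8] 14.0 26.9917
-0.19 (0, None) -0.168 [ 3.1  1.4 -2.5] 13.8 27.2917
-0.09 (0, None) -0.14 [ 4.5  0.9 -2.7] 14.0 27.5917
0.01 (0, None) -0.122 [ 5.1 -0.  -3.3] 13.8 27.8917
0.11 (0, None) -0.151 [ 4.6  0.6 -3.4] 13.8 28.1917
0.21 (0, None) -0.168 [ 4.5 -0.7 -3.5] 13.7 28.4917
0.31 (0, None) -0.177 [ 5.5  0.4 -4.7] 13.7 28.7917
0.41 (0, None) -0.132 [ 4.7  0.3 -3.9] 13.6 29.0917
0.51 (0, None) -0.198 [ 6.   0.6 -4.3] 13.7 29.3917
0.61 (0, None) -0.165 [ 5.4  1.1 -3.6] 13.9 29.6917
```

```bash
cat >> h.py <<'E'
def red():
    s,_=snap('side'); i=cv2.GaussianBlur(s,(3,3),0).astype(int)[180:208,216:246]
    m=i[...,0]-np.maximum(i[...,1],i[...,2]); k=np.unravel_index(m.argmax(),m.shape)
    return int((m>20).sum()),(int(m.max()),int(k[1]+216),int(k[0]+180)),s
E
python3 -c "
from turn import *
print(red()[:2]); turn(6)"
```

```text
(21, (25, 237, 180))
0.7 (25, (26, 238, 180)) -0.118 [ 5.6 -0.8 -4. ] 13.7 30.0417
```

```bash
cat >> h.py <<'E'
def red():
    s,_=snap('side'); i=cv2.GaussianBlur(s,(3,3),0).astype(int)[180:208,216:246]
    m=np.where(abs(i[...,1]-i[...,2])<22,i[...,0]-np.maximum(i[...,1],i[...,2]),0); k=np.unravel_index(m.argmax(),m.shape)
    return int((m>20).sum()),(int(m.max()),int(k[1]+216),int(k[0]+180)),s
E
python3 -c "
from turn import *
print(red()[:2]); turn(6)"
```

```text
(0, (11, 228, 184))
0.8 (0, (13, 228, 184)) -0.166 [ 5.5  0.2 -4.2] 13.5 30.3917
0.9 (0, (12, 228, 184)) -0.127 [ 5.6 -0.5 -4.1] 14.0 30.6917
1.0 (0, (10, 228, 183)) -0.095 [ 4.9  0.  -4.1] 14.0 30.9917
1.1 (0, (11, 228, 183)) -0.158 [ 5.3 -0.5 -3.8] 13.7 31.2917
1.2 (0, (10, 228, 184)) -0.192 [ 5.6 -0.1 -4.3] 13.8 31.5917
1.3 (0, (10, 228, 184)) -0.082 [ 5.7 -0.4 -3.5] 13.7 31.8917
```

Run:
```python
import cv2,numpy as np
a=cv2.imread('pics/c5.png');b=cv2.imread('pics/last.png')
f=lambda i:cv2.resize(i[190:370,90:270],None,fx=2.2,fy=2.2,interpolation=2)
cv2.imwrite('pics/c6.png',np.hstack([f(a),f(b)]))
```

```text
(no output)
```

View pics/c6.png

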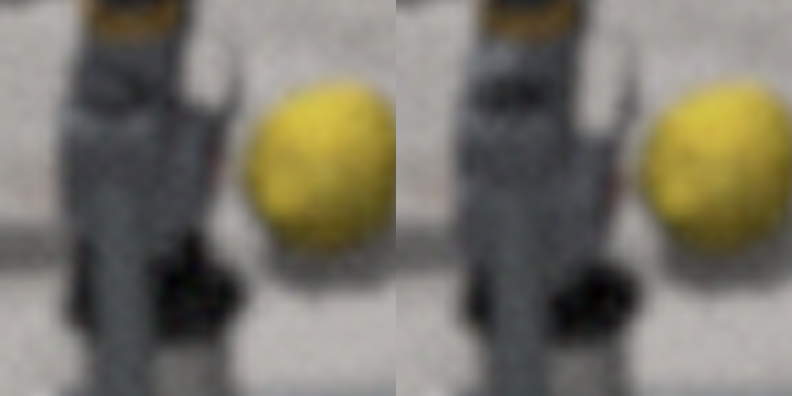

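The flush tab shows as a faint red edge at side pixel (228,185), and the head has come down towards the lid. A popped tab will show clearly there, so I'll continue.

```bash
python3 -c "
from turn import *
turn(10)"
```

```text
1.4 (0, (11, 228, 184)) -0.124 [ 5.9  0.6 -3.7] 13.9 32.1917
1.5 (0, (11, 228, 185)) -0.121 [ 5.8  0.7 -4.3] 14.0 32.4917
1.6 (0, (10, 228, 184)) -0.104 [ 5.3 -1.2 -3.1] 13.8 32.7917
1.7 (0, (11, 228, 184)) -0.095 [ 4.8 -0.5 -4.4] 13.3 33.0917
1.8 (18, (72, 229, 186)) -0.105 [ 5.   0.1 -4.6] 13.9 33.3917
```

Run:
```python
from h import *
arm.command_gripper(.05)
e=arm.read_ee_pos(); arm.move_linear(e+[0,0,.13],feed=.15)
arm.sleep(.3)
r=red();print(r[:2])
arm.goto([.45,.2,.35],ori(np.pi/2)); 
r=red();print(r[:2]); t,_=snap('top'); i=t.astype(int)[140:200,255:295]
m=i[...,0]-np.maximum(i[...,1],i[...,2])>40; print('top red',m.sum(),np.argwhere(m).mean(0)[::-1]+[255,140] if m.any() else None)
print('post', proj('top',[[.573,-.052,.06]]).round(1),[ (c.mean(0)[::-1]+[265,180]).round(1) for c in [np.argwhere(t[180:210,265:285].max(2)<60)] if len(c)])
i=t.astype(int);m=(i[...,0]-np.maximum(i[...,1],i[...,2])>80)[215:240,325:352];print('mustard',np.argwhere(m).mean(0)[::-1]+[325,215],arm.read_time_s(),arm.read_wrist_force())
```

```text
(19, (105, 230, 185))
(19, (103, 230, 185))
top red 33 [274.06060606 169.78787879]
post [[274.3 191.1]] [array([273.8, 193.3])]
mustard [337.97286822 225.72093023] 38.0417 [ 0.16242738 -0.54490097  0.12645618]
```

The tab is popped in both views, the tray is home, the mustard pot hasn't moved and the arm is clear.

```bash
python3 -c "
from plant import arm
print(arm.hand_in())"
```

```text
the job is handed in; nothing more can be done
None
```

The pepper pot is clamped upright in the ring with the tray fully home; I stopped turning the knob within 0.1 rad of the red tab popping out and handed in at about 38 s, with the arm clear and the mustard pot and paper roll not touched.

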